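# Slide the specimen carrier home under the measuring microscope

### The job

Pick up the aluminium specimen carrier by its upright fin, lay it in the microscope's guide with its ramped nose towards the bridge, and slide it flat through the low gap under the bridge until the nose has gone under the spring roller and sits fully home against the adjustable stop. Press it firmly against the stop for a moment, but gently: never force it or let it jam hard, for the microscope is a delicate instrument. Then let go, leaving the carrier home and the other things on the bench where they are.

Things in the scene. Friction and masses are not known exactly. Their poses are not given: they have to be found in the camera images.
- carrier: Loose aluminium carrier, 0.4 kg. Origin: underside, below the fin's middle; x to the nose, z up. Tail block x -20..20 mm, 50 wide, 20 high; on it the grip fin: x -20..20, 12 thick (y -6..6), z 20..52 mm. A tongue 54 wide, 10 high runs from it to x 150 mm; from there its top slopes to 6.5 mm at the nose face, x 160 mm. Starts flat on the bench.
- microscope: Fixed measuring microscope: dark base plate 380 x 140 x 10 mm, on it a guide of two steel rails and an off-white bridge with tube. Origin: underside of the plate, at its centre; x is the pushing direction, z up. The guide runs along x (y = 0), its floor is the plate's top, z 10 mm; rails 10 mm wide, tops at z 24 mm. Dry metal: drag about 1 to 5 N, varies.
- guide (a point): Loading place: guide floor, x -130, z 10 mm of the microscope, same axes; with its origin here the carrier lies wholly before the bridge. From 55 mm before to 70 mm past this point the rails stand 72 mm apart; they narrow over the next 40 mm to 57 mm (1.5 mm play a side for the tongue), which goes on under the bridge.
- bridge (a point): Guide floor below the bridge's entry face, x 45, z 10 mm of the microscope, same axes. The bridge is 45 mm long in x and 138 mm wide; its underside is 13.5 mm above the guide floor (3.5 mm above the tongue), its top 47.5 mm; on it a tube of 26 mm radius, up to 197 mm. With the carrier home its origin is 80 to 95 mm before this point: the fin stays outside.
- stop: Fixed off-white bracket 60 wide, 34 mm high beyond the bridge; origin at x 160, z 10 mm of the microscope, same axes, mid lower edge of its face. It carries on a brass screw a rigid steel stop block with the spring clip. The block's face, which meets the nose, lies at x -50 to -35 mm from this origin: set anew each time, not measured, to be found by feel.
- clip (a joint): Lift (m) of the clip on the stop block: a steel roller 8 mm thick, 36 wide, across the guide 11.5 mm before the block's face, at rest (0) 7.5 mm above the guide floor. The nose's slope lifts it against a spring (1 N, lifted 1.5 N), beginning about 9 mm short of the block; about 0.0025 when home (within 2 mm of the block), then it presses on the flat top.
- jar: Small clear jar with white lid, 42 mm across, 65 mm high, origin under its centre; leave alone.
- tub: Open white plastic tub, 84 mm across, 45 mm high, origin under its centre; leave alone.
- wrench: Steel wrench 160 mm long lying flat, origin under its middle; leave alone.
- driver: Screwdriver 190 mm long lying flat, red handle, origin under its middle; leave alone.
Things that resemble listed ones, but are neither listed nor needed, are in the scene too. Of the things that look like the carrier, take the one that is farthest to the robot's left at the start.

How it is judged (in metres and radians):
On the way, in this order (a step that is already met when the one before it is completed fails the run):
1. the carrier lies flat in the guide, nose first, its nose not yet at the stop (x of carrier in the frame of microscope between -0.19 and -0.06 m and y of carrier in the frame of microscope between -0.011 and 0.011 m and z of carrier in the frame of microscope between 0.007 and 0.014 m and angle between the x axis of carrier and the x axis of microscope, either way round below 0.15 rad and angle between carrier's own z axis and vertical below 0.06 rad), for 0.1 s.
2. the carrier is under the spring roller and pressed against the stop with at least 6 N (value of joint clip above 0.002 m and contact force between carrier and stop above 6 N), for 0.15 s.
At the end, for the whole second after the job is handed in: the carrier lies flat in the guide (within 3 mm of its floor and 0.04 rad of level), nose under the spring roller, which it lifts by more than 2.0 mm (nose within about 3 mm of the stop; carrier's origin beyond x -56 mm of the microscope, in line with the guide within 0.06 rad), at rest and released (value of joint clip above 0.002 m and x of carrier in the frame of microscope above -0.056 m and z of carrier in the frame of microscope below 0.013 m and angle between carrier's own z axis and vertical below 0.04 rad and angle between the x axis of carrier and the x axis of microscope, either way round below 0.06 rad and linear speed of carrier below 0.01 m/s and not (contact force between the fingers and carrier above 0.2 N)); the robot touches nothing.
It fails at once if while its nose is past the bridge's entry, the carrier is pushed or jammed against any part of the microscope or its stop with more than 30 N (contact force between carrier and microscope above 30 N and x of carrier in the frame of microscope above -0.115 m).
It fails at once if the carrier strikes or bears on the microscope anywhere with more than 60 N (contact force between carrier and microscope above 60 N).
It fails at once if the robot bears on the microscope with more than 10 N (contact force between any of the fingers, the arm and microscope above 10 N).
It fails at once if a bystander object is shifted by more than 20 mm (distance of any of jar, tub, wrench, driver from where it was at the start of the episode above 0.02 m).
It also fails if it takes over 61 s, if anything falls off the work surface, if the arm or the gripper's body presses on something with over 40 N, if the wrist force passes 120 N, or if a joint passes its speed limit or range.

### The arm

A 6-joint arm with a two-finger parallel gripper is mounted at the origin on the work surface. World frame = base frame: x ahead of the robot, y to its left, z up, the work surface at z = 0. Lengths are in mm, angles in degrees, forces in N, time in s.
With the tool pointing down it reaches from about 425 to 925 mm from the base axis. Payload 12.5 kg.
Tool frame: the origin (TCP) lies between the finger pads; the fingertips stand 25 mm ahead of it and the grasp point (between the pads) lies 6 mm ahead of it (nose_length is the distance from the TCP to the fingertips, in mm); z points along the fingers, x is the direction in which the jaws open and shut, and the axes are right-handed (so a half turn about z gives the same grasp; the last joint's range is limited). The gripper opens to 85 mm and grips with 20 to 120 N. Pads are 22 mm wide; open, the fingers measure 114 mm over their backs; the gripper's body (76 mm by 85 mm) begins 54 mm behind the grasp point. The pads swing forward as they close: fully open they stand 13 mm farther back than shut.
Start: joints at [65.741, 28.126, 89.318, -0, 62.55, -6.05], TCP at [195.28, 593.724, 256.327] pointing down, gripper open.
Joint ranges: [-177.58, 177.58], [-47.91, 125.51], [2.72, 160], [-65.01, 245.01], [3.68, 167.84], [-153.87, 153.87]. Speed limits (degrees/s): [127.2, 127.2, 159.86, 180, 180, 180].

### API

Orientations are given as [roll, pitch, yaw] about the fixed x, y, z axes, in that order (R = Rz(yaw) Ry(pitch) Rx(roll)).
In Python, from cell import * gives the robot as it stands.
- The arm moves only by the shell command python3 -m jog 'ROWS' [FORCE]. ROWS is JSON, a list of rows, each a list of 3 entries, a list of its own where there are three numbers: the closure in counts, from 0 (fully open) to 255 (shut), then the shift along the world's x, y, z in m, then the turn, a rotation vector about the world's x, y, z in rad. A call has 1 to 12 rows; each row is the pose to reach, as a shift and turn from the pose measured when the call began; what a row does not reach only later rows make up. A row lasts 1/12 s, in which the tool goes at most 41.7 mm and 7.16 degrees, less where a joint would pass 70% of its speed; a pose out of reach is approached as far as the arm can. A call with a gripper value outside its range is refused whole. The fingers move at their own pace and stop on an object; FORCE is the grip in N (left out, the last holds). Time passes only in rows, so rows that repeat a pose let the fingers close. It gives the time, the measured TCP pose, the force and the opening at its end, in the units of the state.
- read_state(): the state, without advancing time (a new reading comes with each control period).
- snapshot(name): name is "scene" or "side" or "wrist"; returns (picture, depth): 384x512x3 uint8, red, green, blue; 384x512 float32, mm along the optical axis (not along the pixel's ray), 0 where there is no reading.
- camera_params(name): a dict with "fx", "fy", "cx", "cy" (pixels), "origin" and "orientation" of the camera in the world; the wrist camera has in their place "hand_eye" (4x4, takes a point from camera to tool coordinates, whose origin is the TCP and whose axes are the tool frame's). Camera axes: x right, y down, z forward; pixel columns grow to the right and rows downward; lengths in mm; the calibration is good to about 2 mm. The wrist camera is an equidistant fisheye: a pixel r from the principal point sees the ray r / f radians off the axis. A picture is of the moment at which its call begins: read the wrist's pose just before it. camera_params takes no time and is no camera call.
- hand_in(): hands the job in, once; it reports no verdict.
The state is a dict: "time_s": time; "qpos": joint angles; "qd": joint speeds; "tau": joint torques, N m; "eef_pos": TCP position; "eef_rot": TCP orientation; "wrist_force": force on the tool from outside, world axes, zero at the start; "wrist_torque": the same for the moment, N m; "finger_gap": finger opening in mm.
Only numpy, scipy, OpenCV 4.12 (cv2) and the standard library are available. Lean on these libraries where they do the work, as an engineer would, in place of code of your own. Each camera call takes 0.05 s, during which the arm holds its last target.

## Working session

There is one attempt and no reset: what is moved stays moved. The work goes in short steps, Python scripts to look and compute and a shell command to move; the robot and the scene stay as the last step left them, time stands still between calls to the robot, and variables do not carry over. Pictures are saved under pics/ and viewed, and the job is handed in when it is done.

```bash
ls; mkdir -p pics; python3 - <<'E'
from cell import *
import cv2
for n in ["scene","side","wrist"]:
    s=read_state()
    p,d=snapshot(n)
    cv2.imwrite(f"pics/{n}0.png",p[:,:,::-1]); 
    import numpy as np
    np.save(f"pics/{n}0.npy",d)
    print(n,camera_params(n))
print(read_state())
E
```

```text
pics
scene {'fx': 432.6050174355537, 'fy': 432.6050174355537, 'cx': 259.6039844703722, 'cy': 193.3741118046834, 'origin': array([1186.79347901,  265.97287853, 1179.79497606]), 'orientation': array([-147.29323006,    0.737308  ,  120.45198683])}
side {'fx': 415.1905731899712, 'fy': 415.1905731899712, 'cx': 263.3743351055431, 'cy': 187.44142524145136, 'origin': array([ 239.04571452, -932.43211321,  962.45408947]), 'orientation': array([-136.68215218,    0.92438369,  -20.81881984])}
wrist {'fx': 297.3186396354542, 'fy': 297.3186396354542, 'cx': 255.4539872062454, 'cy': 194.5072905283978, 'hand_eye': array([[ 9.99999509e-01,  1.29427884e-04, -9.82940829e-04,
         6.73543486e-01],
       [ 1.78556219e-04,  9.51718613e-01,  3.06971741e-01,
        -7.84214528e+01],
       [ 9.75213785e-04, -3.06971765e-01,  9.51718122e-01,
        -1.17542180e+02],
       [ 0.00000000e+00,  0.00000000e+00,  0.00000000e+00,
         1.00000000e+00]])}
{'time_s': 0.15, 'qpos': array([ 6.57419998e+01,  2.81560204e+01,  8.93396423e+01, -3.91772931e-04,
        6.25482540e+01, -6.05099162e+00]), 'qd': array([ 0.00160973, -0.15884056, -0.1705425 , -0.01460018, -0.03731244,
       -0.06289148]), 'tau': array([ 1.92010019e-03, -6.18711305e+01, -2.61689919e+01, -7.33658203e-05,
        3.19822189e-03, -2.87208218e-05]), 'eef_pos': array([195.21836129, 593.60442558, 255.87887183]), 'eef_rot': array([-1.79995716e+02,  4.37086491e-02,  7.17931737e+01]), 'wrist_force': array([-0.59139914, -0.22533995,  0.37830449]), 'wrist_torque': array([-0.01203078,  0.00916003, -0.0049469 ]), 'finger_gap': 85.22749327457068}
```

View pics/scene0.png

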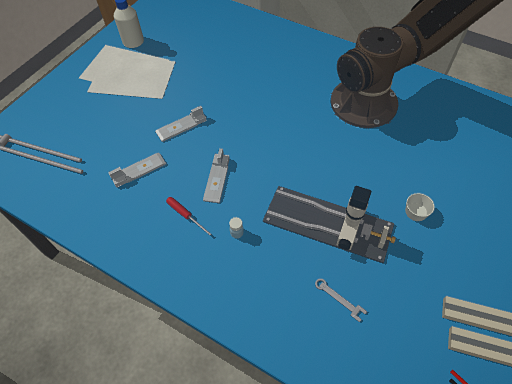

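View pics/side0.png

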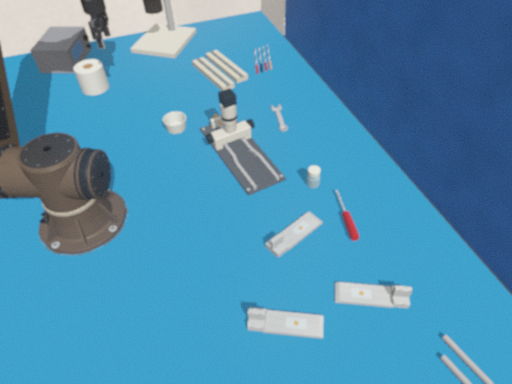

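View pics/wrist0.png

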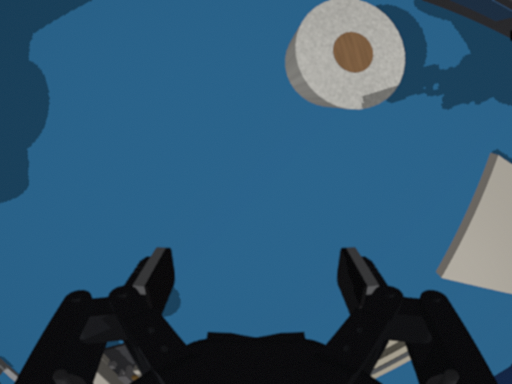

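The scene view shows three carrier-like parts at about (182,124), (138,170) and (217,178), with the microscope at (330,222), the jar at (236,228), the driver at (190,217), the wrench at (341,299) and the tub at (420,207). Next I'll convert these to world positions and take enlarged crops.

```bash
cat > h.py <<'E'
from cell import *
import numpy as np, cv2
from scipy.spatial.transform import Rotation as R
def pose(n,st=None):
    c=camera_params(n)
    return c, R.from_euler('xyz',c['orientation'],degrees=True).as_matrix(), np.array(c['origin'])
def cloud(n,d):
    c,M,o=pose(n); v,u=np.mgrid[:384,:512]
    P=np.stack([(u-c['cx'])/c['fx']*d,(v-c['cy'])/c['fy']*d,d],-1)
    return P@M.T+o
def onplane(n,u,v,z):
    c,M,o=pose(n); r=M@np.array([(u-c['cx'])/c['fx'],(v-c['cy'])/c['fy'],1]); return o+r*(z-o[2])/r[2]
def proj(n,p):
    c,M,o=pose(n); q=M.T@(np.array(p,float)-o); return q[0]/q[2]*c['fx']+c['cx'],q[1]/q[2]*c['fy']+c['cy']
E
python3 - <<'E'
from h import *
for n,pts in [("scene",[(182,124),(138,170),(217,178),(330,222)]),("side",[(295,235),(375,294),(290,323),(245,160)])]:
    d=np.load(f"pics/{n}0.npy"); W=cloud(n,d)
    for u,v in pts: print(n,u,v,W[v,u].round(1))
p=cv2.imread("pics/scene0.png"); cv2.imwrite("pics/sc_a.png",cv2.resize(p[90:220,90:250],None,fx=5,fy=4.6,interpolation=cv2.INTER_CUBIC))
cv2.imwrite("pics/sc_b.png",cv2.resize(p[170:275,250:410],None,fx=5,fy=5,interpolation=cv2.INTER_CUBIC))
p=cv2.imread("pics/side0.png"); cv2.imwrite("pics/si_a.png",cv2.resize(p[200:350,230:420],None,fx=4,fy=4,interpolation=cv2.INTER_CUBIC))
E
```

```text
scene 182 124 [ 430.8 -519.5   10. ]
scene 138 170 [ 669.4 -527.9    8.8]
scene 217 178 [ 566.  -279.    11.8]
scene 330 222 [530.1 113.1  12.4]
side 295 235 [ 560.5 -296.    12.7]
side 375 294 [ 673.6 -538.5   12.1]
side 290 323 [ 443.6 -531.4   11.9]
side 245 160 [532.4  57.1   7.1]
```

View crops.

View pics/sc_a.png

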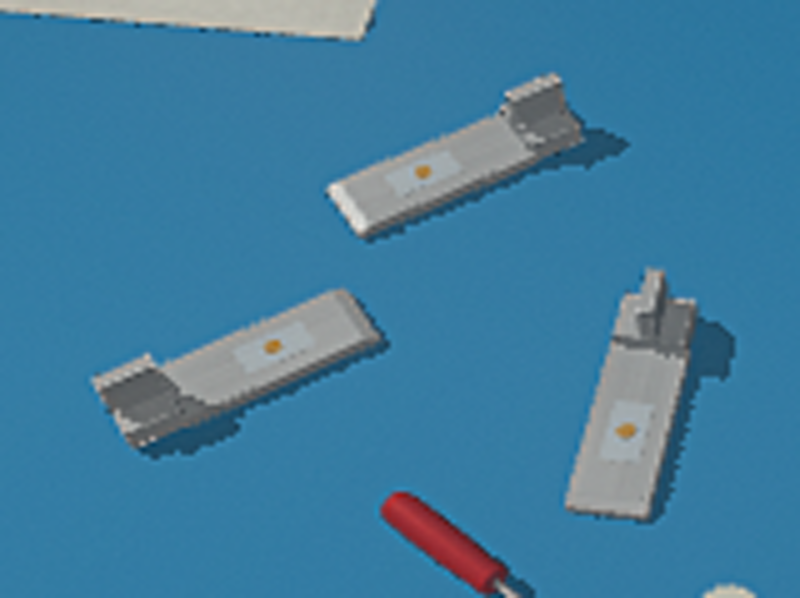

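View pics/sc_b.png

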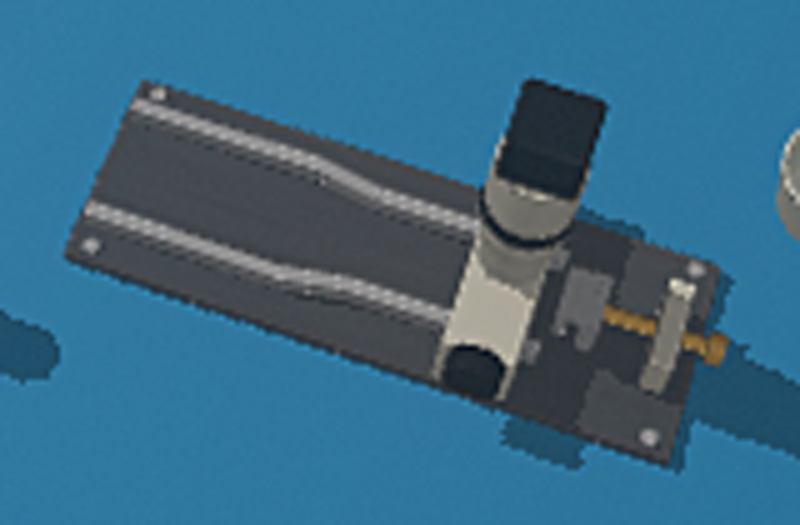

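View pics/si_a.png

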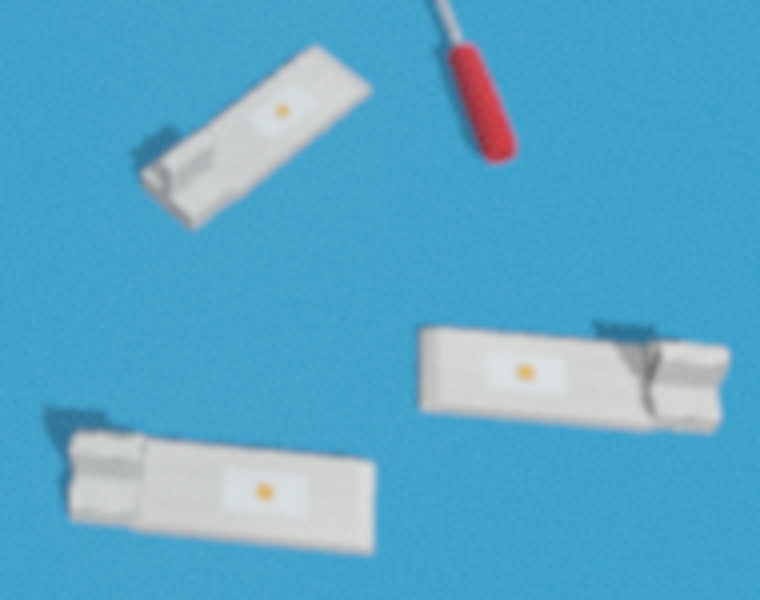

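```bash
cat > fit.py <<'E'
from h import *
for n in ["scene","side"]:
    d=np.load(f"pics/{n}0.npy"); W=cloud(n,d)
    m=(d>0)&(abs(W[...,0]-560)<140)&(abs(W[...,1]+270)<130)
    bench=W[m&(abs(W[...,2])<3)]; print(n,'bench z',np.median(bench[:,2]).round(2), len(bench))
    t=W[m&(W[...,2]>5)&(W[...,2]<60)]
    # exclude jar/driver: cluster near
    k=np.hypot(t[:,0]-560,t[:,1]+285)<115; t=t[k]
    top=t[t[:,2]>30]; lo=t[(t[:,2]<14)]
    print('fin pts',len(top),top.mean(0).round(1), 'zmax',t[:,2].max().round(1))
    r=cv2.minAreaRect(lo[:,:2].astype(np.float32)); print('tongue rect',np.round(r[0],1),np.round(r[1],1),round(r[2],1))
    r=cv2.minAreaRect(top[:,:2].astype(np.float32)); print('fin rect',np.round(r[0],1),np.round(r[1],1),round(r[2],1))
    # microscope plate
    m=(d>0)&(W[...,2]>6)&(W[...,2]<12)&(abs(W[...,0]-540)<220)&(abs(W[...,1]-110)<230)
    u8=m.astype(np.uint8); 
    nc,lab,st,c=cv2.connectedComponentsWithStats(u8); i=1+np.argmax(st[1:,4]); q=W[lab==i]
    r=cv2.minAreaRect(q[:,:2].astype(np.float32)); print('plate',len(q),np.round(r[0],1),np.round(r[1],1),round(r[2],1))
E
python3 fit.py
python3 - <<'E'
from h import *
print("plate corners scene")
P=[onplane("scene",250+x/5,170+y/5,10) for x,y in [(145,80),(67,258),(672,467),(720,268)]]
for p in P: print(p.round(1))
P=np.array(P);print(P.mean(0), [np.linalg.norm(P[i]-P[(i+1)%4]).round(1) for i in range(4)])
for a,b in [(0,3),(1,2)]:
    e=P[b]-P[a]; print(np.degrees(np.arctan2(e[1],e[0])))
print("carrier scene tongue")
for x,y,z in [(567,508,6.5),(645,518,6.5),(688,350,10),(612,338,10),(655,272,52)]: print(onplane("scene",90+x/5,90+y/4.6,z).round(1))
print("side")
for x,y,z in [(318,44,6.5),(372,90,6.5),(212,150,52)]: print(onplane("side",230+x/4,200+y/4,z).round(1))
p=cv2.imread("pics/side0.png"); cv2.imwrite("pics/si_b.png",cv2.resize(p[80:200,190:300],None,fx=5,fy=5,interpolation=cv2.INTER_CUBIC))
E
```

```text
scene bench z 0.52 3376
fin pts 60 [ 503.9 -305.5   48.1] zmax 59.1
tongue rect [ 558.2 -287.1] [222.2 211.4] 53.5
fin rect [ 500.9 -307.6] [44.3 12.4] 21.8
plate 818 [534.9  32.9] [ 71.6 234.2] 8.8
side bench z -0.38 5214
fin pts 115 [ 496.3 -313.4   45.3] zmax 55.7
tongue rect [ 571.2 -307.2] [181.8 105.6] 20.9
fin rect [ 498.1 -311.4] [42.8 13.5] 19.1
plate 1507 [536.9  54.6] [141.6 285.3] 8.5
plate corners scene
[490.8 -87.6  10. ]
[630.1 -65.2  10. ]
[574. 308.  10.]
[436.  284.5  10. ]
[532.7247759  109.93601275  10.        ] [np.float64(141.1), np.float64(377.4), np.float64(140.0), np.float64(376.1)]
98.3814633358262
98.55582661653793
carrier scene tongue
[ 657.8 -271.     6.5]
[ 639.6 -223.2    6.5]
[ 506.7 -275.8   10. ]
[ 523.1 -326.2   10. ]
[ 483.3 -313.2   52. ]
side
[ 639.  -226.1    6.5]
[ 657.  -280.4    6.5]
[ 513.7 -318.2   52. ]
```

```bash
sleep 0; ls pics
```

```text
sc_a.png
sc_b.png
scene0.npy
scene0.png
si_a.png
si_b.png
side0.npy
side0.png
wrist0.npy
wrist0.png
```

```bash
python3 -m jog '[[0,[0.01,-0.01,0.03],[0,0,-0.1]],[0,[0.03,-0.03,0.06],[0,0,-0.2]],[0,[0.06,-0.06,0.08],[0,0,-0.3]],[0,[0.09,-0.09,0.08],[0,0,-0.4]],[0,[0.12,-0.12,0.08],[0,0,-0.5]],[0,[0.15,-0.15,0.08],[0,0,-0.6]],[0,[0.18,-0.18,0.08],[0,0,-0.7]],[0,[0.21,-0.21,0.08],[0,0,-0.8]],[0,[0.23,-0.24,0.08],[0,0,-0.9]],[0,[0.24,-0.27,0.08],[0,0,-1.0]],[0,[0.25,-0.3,0.08],[0,0,-1.1]],[0,[0.26,-0.33,0.08],[0,0,-1.22]]]' 80
```

```text
time_s: 1.15
eef_pos: [455.6, 261.8, 335.6]
eef_rot: [180.0, 0.1, 1.6]
wrist_force: [-0.0, -0.1, 0.2]
finger_gap: 85.3
```

View pics/si_b.png

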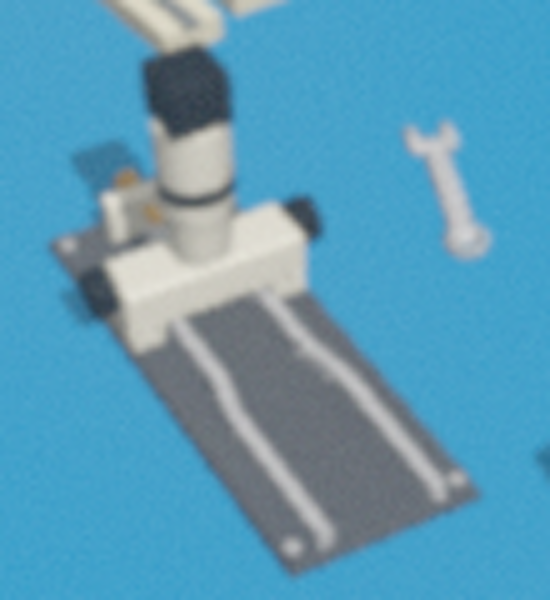

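```bash
python3 -m jog '[[0,[0.02,-0.03,0.0],[0,0,-0.08]],[0,[0.04,-0.06,0.0],[0,0,-0.16]],[0,[0.06,-0.09,0.0],[0,0,-0.24]],[0,[0.07,-0.13,0.0],[0,0,-0.32]],[0,[0.08,-0.17,0.0],[0,0,-0.4]],[0,[0.085,-0.2,0.0],[0,0,-0.48]],[0,[0.085,-0.22,0.0],[0,0,-0.52]],[0,[0.085,-0.23,0.0],[0,0,-0.52]],[0,[0.085,-0.23,0.0],[0,0,-0.52]]]'
python3 - <<'E'
from h import *
s=read_state(); p,d=snapshot("wrist"); cv2.imwrite("pics/w1.png",p[:,:,::-1]); np.savez("pics/w1.npz",d=d,pos=s['eef_pos'],rot=s['eef_rot'])
p,d=snapshot("side"); cv2.imwrite("pics/s1.png",p[:,:,::-1])
E
```

```text
time_s: 1.9
eef_pos: [540.6, 30.3, 335.5]
eef_rot: [180.0, 0.1, -28.2]
wrist_force: [-0.2, 0.5, 0.4]
finger_gap: 84.9
```

View pics/w1.png

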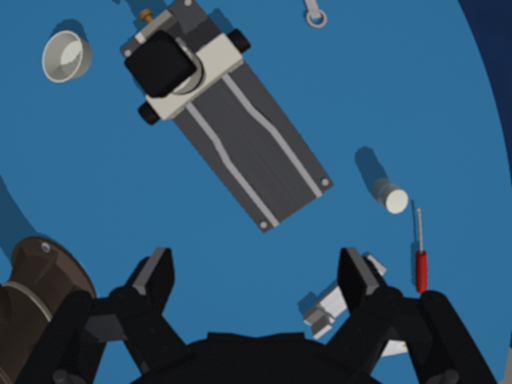

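View pics/s1.png

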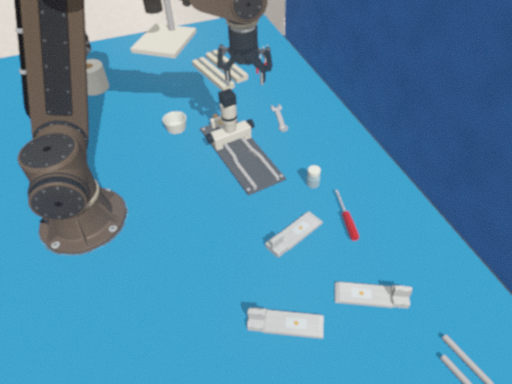

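The wrist view shows the whole microscope: the tube head is at (160,65), the rails run from about (207,105)/(235,75) to (265,225)/(323,190), and the carrier's fin is at (318,318). I'll enlarge it for precise picks.

```bash
cat >> h.py <<'E'
def wray(px,pos,rot,back=False):
    c=camera_params("wrist"); H=np.array(c['hand_eye']); M=R.from_euler('xyz',rot,degrees=True).as_matrix()
    x=(px[0]-c['cx'])/c['fx']; y=(px[1]-c['cy'])/c['fy']; th=np.hypot(x,y)
    v=np.array([np.sin(th)*x/th,np.sin(th)*y/th,np.cos(th)])
    return np.array(pos)+M@H[:3,3], M@H[:3,:3]@v
def wplane(px,z,pos,rot):
    o,r=wray(px,pos,rot); return o+r*(z-o[2])/r[2]
def wproj(p,pos,rot):
    c=camera_params("wrist"); H=np.array(c['hand_eye']); M=R.from_euler('xyz',rot,degrees=True).as_matrix()
    q=H[:3,:3].T@(M.T@(np.array(p,float)-pos)-H[:3,3]); th=np.arctan2(np.hypot(q[0],q[1]),q[2]); n=np.hypot(q[0],q[1])
    return q[0]/n*th*c['fx']+c['cx'],q[1]/n*th*c['fy']+c['cy']
E
python3 - <<'E'
from h import *
p=cv2.imread("pics/w1.png"); cv2.imwrite("pics/w1a.png",cv2.resize(p[0:110,110:260],None,fx=5.2,fy=5.2,interpolation=cv2.INTER_CUBIC))
cv2.imwrite("pics/w1b.png",cv2.resize(p[90:240,190:340],None,fx=4,fy=4,interpolation=cv2.INTER_CUBIC))
E
```

```text
(no output)
```

View pics/w1a.png

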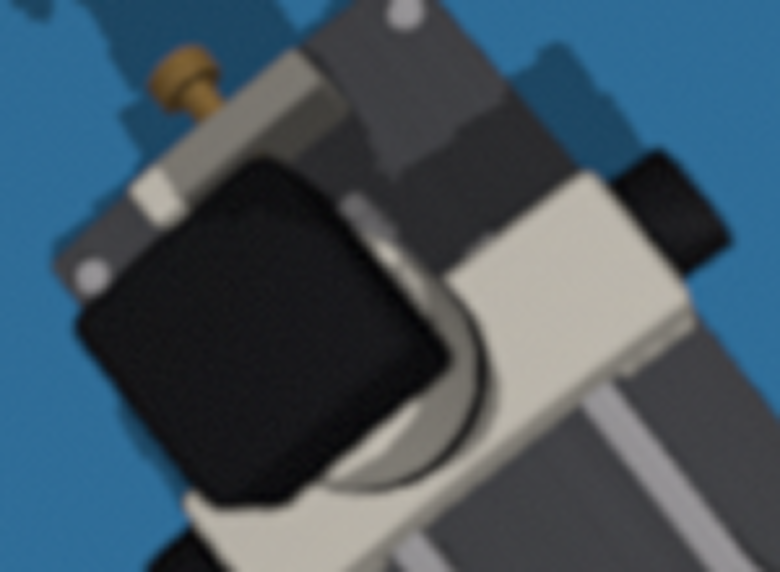

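View pics/w1b.png

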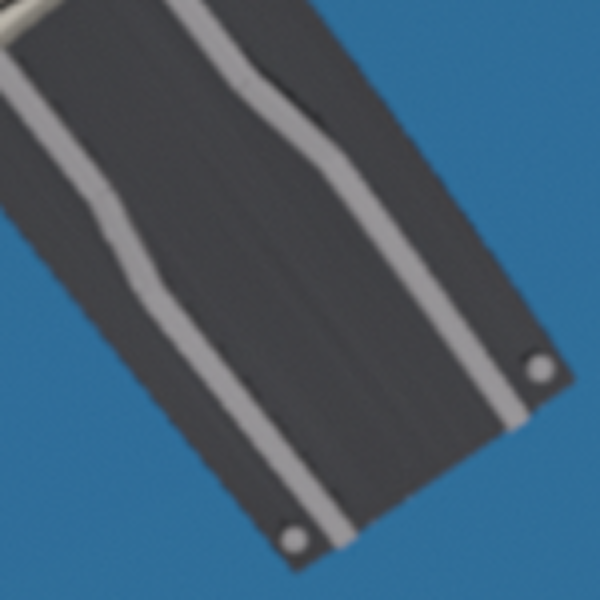

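```bash
cat > mic.py <<'E'
from h import *
from scipy.optimize import least_squares
f=np.load("pics/w1.npz"); pos,rot=f['pos'],f['rot']
print(pos,rot)
b=lambda x,y:(190+x/4-0.375,90+y/4-0.375)
a=lambda x,y:(110+x/5.2-0.4,y/5.2-0.4)
C=[(b(575,380),(-190,-70,10)),(b(297,572),(-190,70,10)),(b(517,425),(-185,-41,24)),(b(343,542),(-185,41,24)),
 (b(105,205),(-20,33.5,24)),(b(243,85),(-20,-33.5,24)),(b(148,285),(-60,41,24)),(b(332,160),(-60,-41,24)),
 (a(692,298),(45,-69,57.5)),(a(592,172),(90,-69,57.5))]
# lateral-only pts
L=[(a(600,395),-33.5),(a(415,555),33.5)]
def tf(v,p): c,s=np.cos(v[2]),np.sin(v[2]); return np.array([v[0]+c*p[0]-s*p[1],v[1]+s*p[0]+c*p[1],p[2]])
def inv(v,P): c,s=np.cos(v[2]),np.sin(v[2]); d=np.array(P)[:2]-v[:2]; return np.array([c*d[0]+s*d[1],-s*d[0]+c*d[1]])
def res(v):
    r=[]
    for px,m in C: r+=list(inv(v,wplane(px,m[2],pos,rot))-np.array(m[:2]))
    for px,y in L: r.append(inv(v,wplane(px,24,pos,rot))[1]-y)
    return np.array(r)
s=least_squares(res,[532,110,np.radians(98.5)],loss='soft_l1')
print(s.x[:2].round(1),np.degrees(s.x[2]).round(2)); print(res(s.x)[:20].reshape(-1,2).round(1),res(s.x)[20:].round(1))
for m in [(-190,-70,10),(-190,70,10),(190,70,10)]:
    print(m,[(np.round(proj(n,tf(s.x,m)),1)) for n in ["scene","side"]])
E
python3 mic.py
```

```text
[540.59084664  30.33471109 335.4673893 ] [ 1.79978100e+02  9.27649408e-02 -2.82448205e+01]
[530.3 106.8] 98.29
[[ 1.2  0.2]
 [ 0.4 -2.6]
 [ 0.2  0.3]
 [ 0.7  0.5]
 [-4.6  0.5]
 [ 0.1  1.3]
 [ 2.3 -1.3]
 [-0.7 -0.8]
 [-0.4  0.5]
 [-2.9  0.4]] [-0.7 -0. ]
(-190, -70, 10) [array([262.3, 220. ]), array([285.6, 177.1])]
(-190, 70, 10) [array([278.4, 185. ]), array([247.2, 193.1])]
(190, 70, 10) [array([394.4, 223. ]), array([199.2, 127. ])]
```

```bash
python3 -m jog '[[0,[-0.005,-0.03,0.0],[0,0,-0.07]],[0,[-0.01,-0.065,0.0],[0,0,-0.15]],[0,[-0.015,-0.1,-0.01],[0,0,-0.23]],[0,[-0.02,-0.14,-0.02],[0,0,-0.31]],[0,[-0.025,-0.18,-0.03],[0,0,-0.39]],[0,[-0.03,-0.22,-0.05],[0,0,-0.47]],[0,[-0.03,-0.25,-0.07],[0,0,-0.55]],[0,[-0.03,-0.28,-0.09],[0,0,-0.63]],[0,[-0.035,-0.31,-0.11],[0,0,-0.7]],[0,[-0.035,-0.33,-0.12],[0,0,-0.7]],[0,[-0.035,-0.33,-0.12],[0,0,-0.7]]]'
python3 - <<'E'
from h import *
s=read_state(); p,d=snapshot("wrist"); cv2.imwrite("pics/w2.png",p[:,:,::-1]); np.savez("pics/w2.npz",d=d,pos=s['eef_pos'],rot=s['eef_rot']); print(s['eef_pos'],s['eef_rot'])
E
```

```text
time_s: 2.92
eef_pos: [505.4, -299.0, 213.0]
eef_rot: [179.9, 0.2, -68.3]
wrist_force: [-0.4, 0.6, 0.2]
finger_gap: 85.4
[ 505.44956763 -299.02613261  213.0091022 ] [179.90792211   0.23115762 -68.26206603]
```

View pics/w2.png

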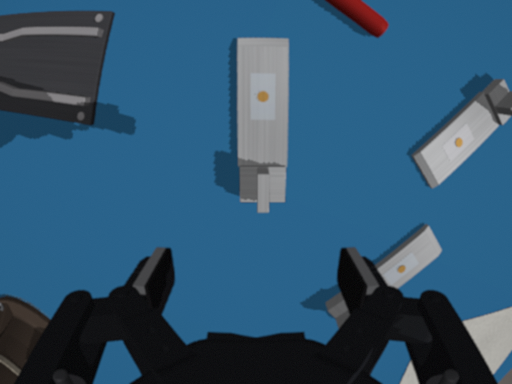

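```bash
python3 - <<'E'
from h import *
p=cv2.imread("pics/w2.png"); cv2.imwrite("pics/w2a.png",cv2.resize(p[25:225,200:330],None,fx=3,fy=3,interpolation=cv2.INTER_CUBIC))
E
```

```text
(no output)
```

View pics/w2a.png

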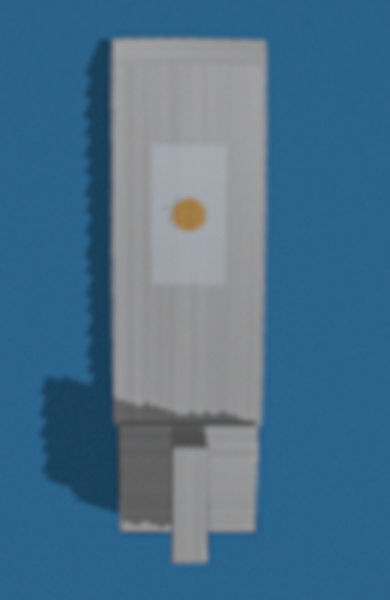

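```bash
cat > car.py <<'E'
from h import *
from scipy.optimize import least_squares
f=np.load("pics/w2.npz"); pos,rot=f['pos'],f['rot']
a=lambda x,y:(200+x/3-.33,25+y/3-.33)
C=[(a(111,40),(160,27,6.5)),(a(268,41),(160,-27,6.5)),(a(112,62),(150,27,10)),(a(266,62),(150,-27,10)),
(a(118,428),(20,25,20)),(a(260,428),(20,-25,20)),(a(121,532),(-20,25,20)),(a(256,532),(-20,-25,20)),
(a(173,447),(20,6,52)),(a(207,447),(20,-6,52)),(a(173,563),(-20,6,52)),(a(208,563),(-20,-6,52))]
def inv(v,P): c,s=np.cos(v[2]),np.sin(v[2]); d=np.array(P)[:2]-v[:2]; return np.array([c*d[0]+s*d[1],-s*d[0]+c*d[1]])
def res(v): return np.concatenate([inv(v,wplane(px,m[2],pos,rot))-np.array(m[:2]) for px,m in C])
s=least_squares(res,[500,-310,np.radians(21)],loss='soft_l1')
print(s.x[:2].round(1),np.degrees(s.x[2]).round(2)); print(res(s.x).reshape(-1,2).round(1).tolist())
E
python3 car.py
```

```text
[ 498.6 -309.1] 21.77
[[-0.4, 0.7], [-0.4, -1.2], [0.6, 0.1], [1.0, -0.0], [-0.8, 0.3], [-0.7, -0.4], [-0.1, -0.1], [-0.1, -0.0], [0.2, -0.2], [0.2, 0.9], [0.2, -0.2], [0.2, 0.0]]
```

```bash
python3 -m jog '[[0,[-0.003,-0.004,-0.02],[0.04,-0.1,0]],[0,[-0.006,-0.008,-0.045],[0.08,-0.2,0]],[0,[-0.0085,-0.011,-0.07],[0.1165,-0.292,0]],[0,[-0.0085,-0.011,-0.09],[0.1165,-0.292,0]],[0,[-0.0085,-0.011,-0.11],[0.1165,-0.292,0]],[0,[-0.0085,-0.011,-0.11],[0.1165,-0.292,0]],[0,[-0.0085,-0.011,-0.11],[0.1165,-0.292,0]]]'
python3 - <<'E'
from h import *
s=read_state(); p,d=snapshot("wrist"); cv2.imwrite("pics/w3.png",p[:,:,::-1]); np.savez("pics/w3.npz",d=d,pos=s['eef_pos'],rot=s['eef_rot']); print(s['eef_pos'],s['eef_rot'],s['qpos'].round(1))
M=R.from_euler('xyz',s['eef_rot'],degrees=True).as_matrix(); print(M.round(3))
E
```

```text
time_s: 3.55
eef_pos: [498.1, -307.0, 104.7]
eef_rot: [-162.0, 0.2, -68.0]
wrist_force: [0.9, 0.9, 0.2]
finger_gap: 85.4
[ 498.07944106 -307.02499011  104.69074992] [-162.04222285    0.23380004  -68.01878635] [-44.6  34.6 108.9  31.2  33.3  -2.4]
[[ 0.374 -0.883  0.284]
 [-0.927 -0.355  0.119]
 [-0.004 -0.308 -0.951]]
```

View pics/w3.png

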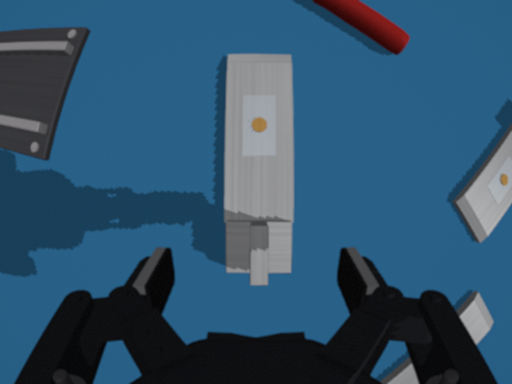

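```bash
python3 -m jog '[[0,[-0.001,-0.003,-0.02],[0,0,0]],[0,[-0.001,-0.003,-0.04],[0,0,0]],[0,[-0.001,-0.003,-0.05],[0,0,0]],[0,[-0.001,-0.003,-0.055],[0,0,0]],[0,[-0.001,-0.003,-0.055],[0,0,0]],[0,[-0.001,-0.003,-0.055],[0,0,0]]]'
python3 - <<'E'
from h import *
s=read_state(); p,d=snapshot("wrist"); cv2.imwrite("pics/w4.png",p[:,:,::-1]); print(s['eef_pos'],s['eef_rot'],s['wrist_force'])
E
```

```text
time_s: 4.1
eef_pos: [498.1, -310.4, 51.8]
eef_rot: [-162.0, 0.1, -68.0]
wrist_force: [-0.1, -0.5, -0.6]
finger_gap: 85.4
[ 498.08174108 -310.41463025   51.80040123] [-1.61957810e+02  5.58773574e-02 -6.79737655e+01] [-0.06236818 -0.54460084 -0.63965626]
```

View pics/w4.png

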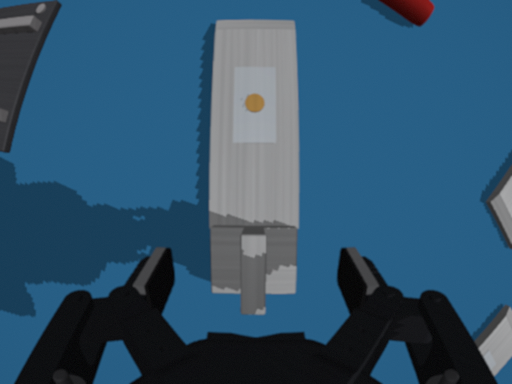

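```bash
python3 -m jog '[[0,[0,0,-0.003],[0,0,0]],[120,[0,0,-0.003],[0,0,0]],[255,[0,0,-0.003],[0,0,0]],[255,[0,0,-0.003],[0,0,0]],[255,[0,0,-0.003],[0,0,0]],[255,[0,0,-0.003],[0,0,0]],[255,[0,0,-0.003],[0,0,0]],[255,[0,0,-0.003],[0,0,0]],[255,[0,0,-0.003],[0,0,0]],[255,[0,0,-0.003],[0,0,0]]]' 80
```

```text
time_s: 4.98
eef_pos: [498.0, -310.7, 49.1]
eef_rot: [-161.9, 0.0, -68.0]
wrist_force: [-2.3, -0.1, 5.0]
finger_gap: 10.7
```

```bash
python3 -m jog '[[255,[0,0,0.005],[0,0,0]],[255,[0,0,0.015],[0,0,0]],[255,[0,0,0.03],[0,0,0]],[255,[0,0,0.05],[0,0,0]],[255,[0,0,0.07],[0,0,0]],[255,[0,0,0.08],[0,0,0]],[255,[0,0,0.08],[0,0,0]],[255,[0,0,0.08],[0,0,0]]]'
python3 - <<'E'
from h import *
s=read_state(); p,d=snapshot("wrist"); cv2.imwrite("pics/w5.png",p[:,:,::-1]);print(s['eef_pos'],s['eef_rot'],s['wrist_force'],s['wrist_torque'])
p,d=snapshot("side"); cv2.imwrite("pics/s5.png",cv2.resize(p[150:300,200:360],None,fx=4.5,fy=4,interpolation=cv2.INTER_CUBIC)[:,:,::-1])
E
```

```text
time_s: 5.65
eef_pos: [497.9, -310.5, 128.9]
eef_rot: [-161.9, 0.0, -68.0]
wrist_force: [-0.4, 0.4, -3.3]
finger_gap: 10.9
[ 497.89279391 -310.48437845  128.89516475] [-1.61946747e+02  1.42554405e-02 -6.79770921e+01] [-0.36282447  0.35353244 -3.31285717] [-0.12631202  0.37189183 -0.01570058]
```

View pics/w5.png

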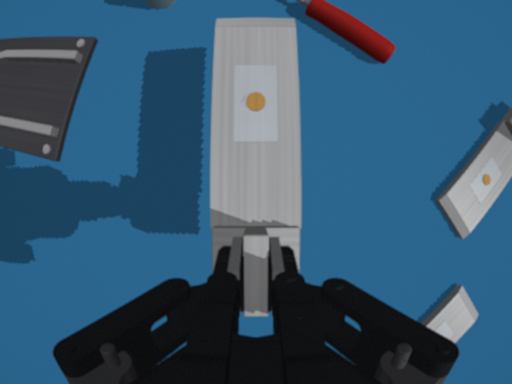

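View pics/s5.png

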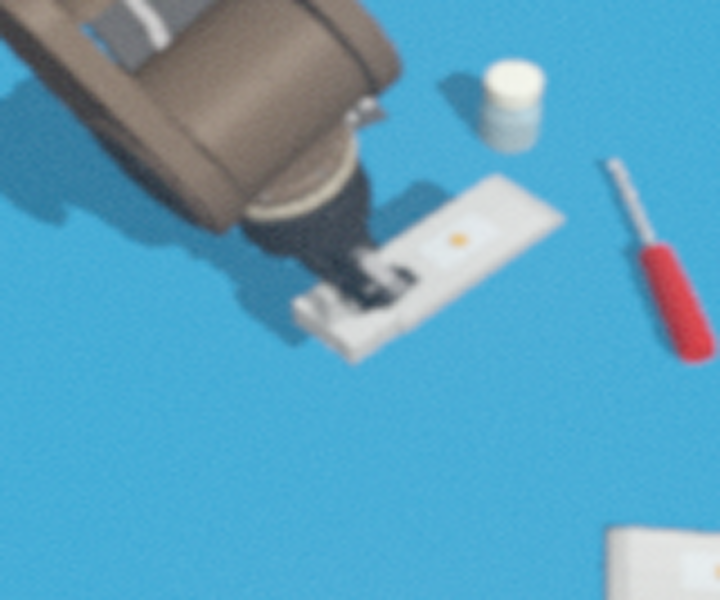

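```bash
python3 -m jog '[[255,[0.002,0.005,0.015],[0,0,0.05]],[255,[0.008,0.015,0.03],[0,0,0.12]],[255,[0.014,0.03,0.04],[0,0,0.24]],[255,[0.02,0.055,0.04],[0,0,0.36]],[255,[0.027,0.08,0.04],[0,0,0.48]],[255,[0.033,0.105,0.04],[0,0,0.6]],[255,[0.039,0.13,0.04],[0,0,0.72]],[255,[0.045,0.155,0.04],[0,0,0.84]],[255,[0.05,0.18,0.04],[0,0,0.96]],[255,[0.055,0.2,0.03],[0,0,1.08]],[255,[0.06,0.215,0.02],[0,0,1.2]],[255,[0.0607,0.2232,0.01],[0,0,1.332]]]'

```

```text
time_s: 6.75
eef_pos: [558.6, -85.3, 136.4]
eef_rot: [-161.9, 0.2, 8.3]
wrist_force: [-0.5, -0.2, -2.2]
finger_gap: 10.4
```

```bash
python3 -m jog '[[255,[0,0,0],[0,0,0]],[255,[0,0,0],[0,0,0]]]'
python3 - <<'E'
from h import *
s=read_state(); p,d=snapshot("wrist"); cv2.imwrite("pics/w6.png",p[:,:,::-1]);np.savez("pics/w6.npz",d=d,pos=s['eef_pos'],rot=s['eef_rot']); print(s['eef_pos'],s['eef_rot'],s['wrist_force'],s['wrist_torque'],s['qpos'].round(1))
p,d=snapshot("side"); cv2.imwrite("pics/s6.png",p[:,:,::-1])
E
```

```text
time_s: 6.92
eef_pos: [558.4, -84.6, 134.9]
eef_rot: [-161.8, 0.3, 8.2]
wrist_force: [-0.0, -0.1, -2.4]
finger_gap: 10.7
[558.38544119 -84.5970494  134.92936796] [-161.84022379    0.2989099     8.23569979] [-0.03529123 -0.11478441 -2.41053848] [-0.42109413 -0.04035724 -0.00143632] [-21.7  34.6 101.5  19.1  55.  -42.4]
```

View pics/w6.png

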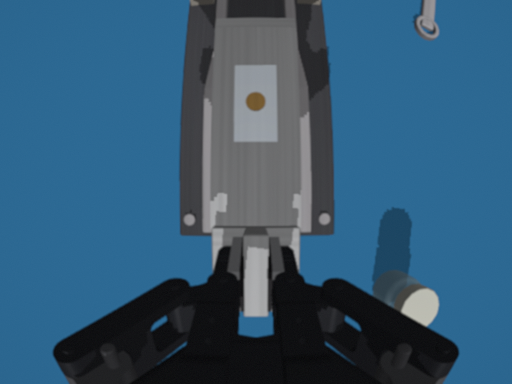

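View pics/s6.png

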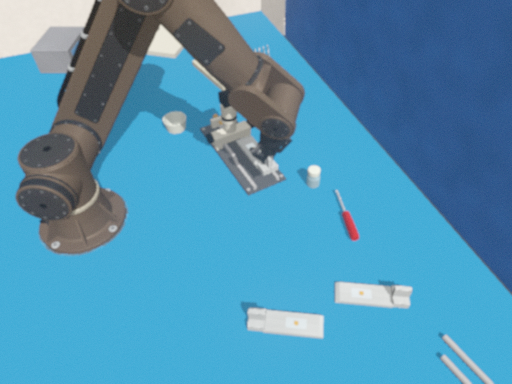

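```bash
python3 - <<'E'
from h import *
p=cv2.imread("pics/w6.png"); cv2.imwrite("pics/w6a.png",cv2.resize(p[0:130,170:345],None,fx=4.5,fy=4.5,interpolation=cv2.INTER_CUBIC))
cv2.imwrite("pics/w6b.png",cv2.resize(p[120:245,170:345],None,fx=4.5,fy=4.5,interpolation=cv2.INTER_CUBIC))
f=np.load("pics/w6.npz"); d=f['d']; 
# tongue plane in camera: use 3D
pos,rot=f['pos'],f['rot']
c=camera_params("wrist"); H=np.array(c['hand_eye']); M=R.from_euler('xyz',rot,degrees=True).as_matrix()
P=[]
for v in range(40,200,4):
  for u in range(225,288,4):
    o,r=wray((u,v),pos,rot)
    x=(u-c['cx'])/c['fx']; y=(v-c['cy'])/c['fy']; th=np.hypot(x,y)
    if d[v,u]>0: P.append(o+r*d[v,u]/np.cos(th))
P=np.array(P); A=np.c_[P[:,:2]-P[:,:2].mean(0),np.ones(len(P))]
co,re,_,_=np.linalg.lstsq(A,P[:,2],rcond=None); print(len(P),co, P.mean(0), np.std(A@co-P[:,2]))
print('tilt along x_m deg',np.degrees(co[:2]@np.array([-0.1442,0.9896])),'across',np.degrees(co[:2]@np.array([-0.9896,-0.1442])))
E
```

```text
637 [-1.00825982e-02  7.21330365e-04  9.60417502e+01] [545.90286584   1.36243608  96.04175018] 0.7384645768102099
tilt along x_m deg 0.12420230633610564 across 0.5657226733031944
```

View pics/w6a.png

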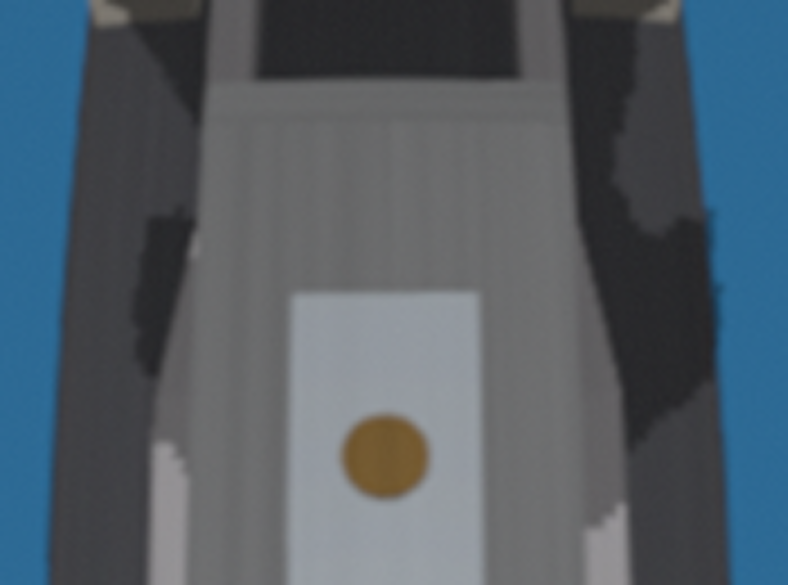

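View pics/w6b.png

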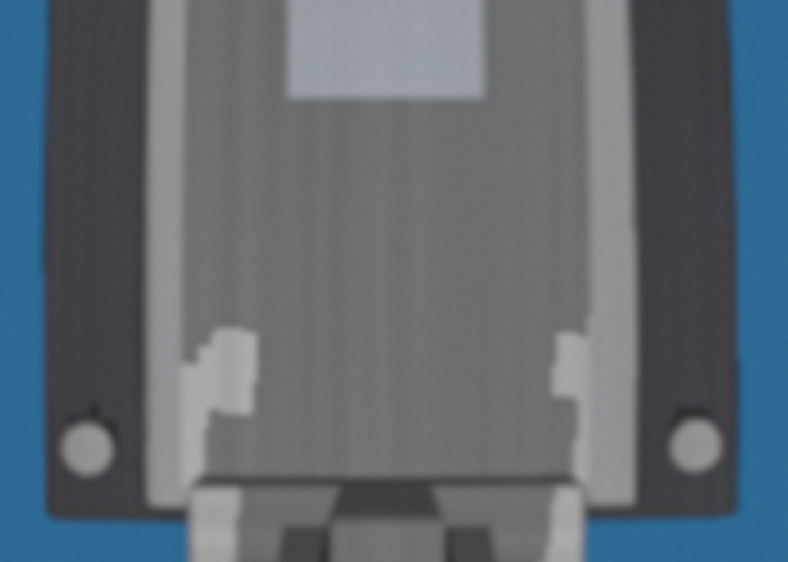

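```bash
cat > lat.py <<'E'
from h import *
f=np.load("pics/w6.npz"); pos,rot=f['pos'],f['rot']
a=lambda x,y:(170+x/4.5-.39,y/4.5-.39)
b=lambda x,y:(170+x/4.5-.39,120+y/4.5-.39)
def mid(A,B,z,t):
    p=wplane(A,z,pos,rot); q=wplane(B,z,pos,rot); m=(p+q)/2; print(t,m.round(2),'w',np.linalg.norm(p-q).round(1)); return m
T=[mid(a(208,80),a(568,80),92.5,'nose'),mid(a(203,118),a(572,118),96,'ramp'),mid(b(183,250),b(590,250),96,'tongue'),mid(b(190,500),b(585,500),106,'block')]
G=[mid(a(255,40),a(520,40),24,'rail in'),mid(a(207,40),a(570,40),24,'rail out'),mid(b(150,100),b(634,100),24,'rail out'),mid(b(147,400),b(637,400),24,'rail out'),mid(b(147,505),b(637,505),24,'rail end'),mid(b(46,350),b(738,350),10,'plate'),mid(a(83,100),a(704,100),10,'plate'),mid(b(87,449),b(695,445),11,'screws')]
T=np.array(T);G=np.array(G)
def line(P):
    k=np.polyfit(P[:,1],P[:,0],1); return k
for n,P in (('tongue',T),('guide',G)):
    k=line(P); print(n,'x at y=-85,0,75:',np.polyval(k,[-85,0,75]).round(2),'yaw',90-np.degrees(np.arctan(k[0])), (np.polyval(k,P[:,1])-P[:,0]).round(1))
E
python3 lat.py
```

```text
nose [535.71  75.44  92.5 ] w 55.2
ramp [537.02  65.93  96.  ] w 54.8
tongue [551.35 -34.28  96.  ] w 53.8
block [556.1  -65.82 106.  ] w 49.3
rail in [527.07 132.54  24.  ] w 56.9
rail out [527.18 133.19  24.  ] w 78.2
rail out [547.19  -0.97  24.  ] w 91.4
rail out [555.27 -56.93  24.  ] w 91.6
rail end [558.1  -76.49  24.  ] w 92.0
plate [553.91 -47.79  10.  ] w 138.2
plate [528.92 128.62  10.  ] w 140.3
screws [556.46 -66.84  11.  ] w 120.5
tongue x at y=-85,0,75: [558.77 546.53 535.73] yaw 98.19291971001066 [-0.   0.   0.1 -0.1]
guide x at y=-85,0,75: [559.31 546.91 535.97] yaw 98.3006884979632 [ 0.5  0.3 -0.1 -0.  -0.  -0.  -0.8  0.2]
```

```bash
python3 -m jog '[[255,[0.0005,0,-0.01],[0.001,-0.006,0.002]],[255,[0.0005,0,-0.025],[0.001,-0.006,0.002]],[255,[0.0005,0,-0.04],[0.001,-0.006,0.002]],[255,[0.0005,0,-0.055],[0.001,-0.006,0.002]],[255,[0.0005,0,-0.065],[0.001,-0.006,0.002]],[255,[0.0005,0,-0.07],[0.001,-0.006,0.002]],[255,[0.0005,0,-0.07],[0.001,-0.006,0.002]],[255,[0.0005,0,-0.07],[0.001,-0.006,0.002]],[255,[0.0005,0,-0.07],[0.001,-0.006,0.002]]]'
python3 - <<'E'
from h import *
s=read_state(); p,d=snapshot("wrist"); cv2.imwrite("pics/w7.png",p[:,:,::-1]);np.savez("pics/w7.npz",d=d,pos=s['eef_pos'],rot=s['eef_rot']); print(s['eef_pos'],s['eef_rot'],s['wrist_force'],s['wrist_torque'])
cv2.imwrite("pics/w7a.png",cv2.resize(p[0:245,160:355],None,fx=4,fy=2.4,interpolation=cv2.INTER_CUBIC)[:,:,::-1])
E
```

```text
time_s: 7.77
eef_pos: [559.2, -86.0, 66.8]
eef_rot: [-161.9, -0.2, 8.2]
wrist_force: [-0.5, -0.3, -3.3]
finger_gap: 10.6
[559.24209406 -85.95559309  66.84738778] [-161.92939236   -0.20886657    8.19420795] [-0.49725611 -0.33832588 -3.3069433 ] [-0.41330667 -0.036852   -0.0093166 ]
```

View pics/w7a.png

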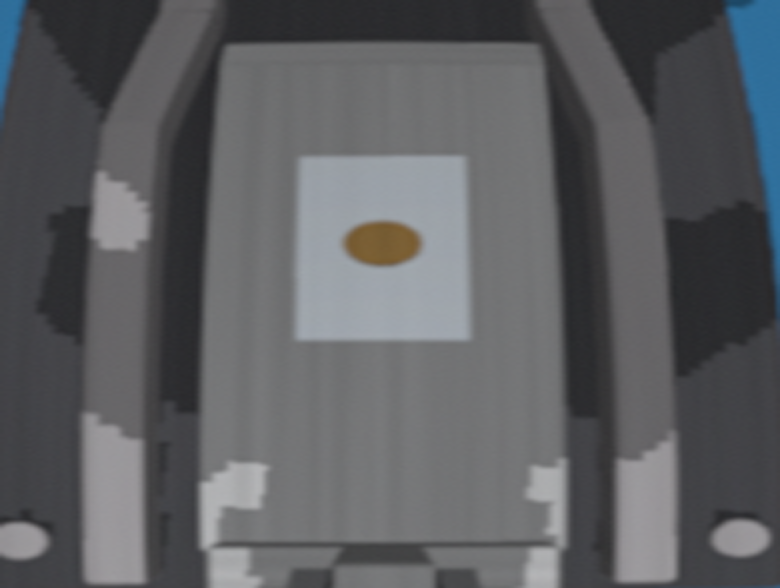

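```bash
python3 -m jog '[[255,[-0.0004,0,-0.003],[0,0.001,0.0026]],[255,[-0.0004,0,-0.005],[0,0.001,0.0026]],[255,[-0.0004,0,-0.006],[0,0.001,0.0026]],[255,[-0.0004,0,-0.006],[0,0.001,0.0026]],[255,[-0.0004,0,-0.007],[0,0.001,0.0026]],[255,[-0.0004,0,-0.007],[0,0.001,0.0026]]]'
```

```text
time_s: 8.32
eef_pos: [558.8, -85.9, 59.8]
eef_rot: [-161.9, -0.2, 8.4]
wrist_force: [-0.3, -0.6, -3.2]
finger_gap: 11.0
```

```bash
python3 -m jog '[[255,[0,0,-0.0005],[0,0,0]],[255,[0,0,-0.001],[0,0,0]],[255,[0,0,-0.001],[0,0,0]]]'; python3 -m jog '[[255,[0,0,-0.0005],[0,0,0]],[255,[0,0,-0.001],[0,0,0]],[255,[0,0,-0.001],[0,0,0]]]'
```

```text
time_s: 8.57
eef_pos: [559.0, -85.9, 59.1]
eef_rot: [-161.9, -0.2, 8.4]
wrist_force: [0.1, -0.1, 2.5]
finger_gap: 10.7
time_s: 8.82
eef_pos: [559.0, -85.9, 59.0]
eef_rot: [-161.9, -0.2, 8.4]
wrist_force: [-2.3, -1.0, 11.6]
finger_gap: 10.8
```

```bash
python3 -m jog '[[255,[-0.0006,0.004,0.0003],[0,0,0]],[255,[-0.0012,0.008,0.0003],[0,0,0]],[255,[-0.0017,0.012,0.0003],[0,0,0]],[255,[-0.0023,0.016,0.0003],[0,0,0]],[255,[-0.0029,0.02,0.0003],[0,0,0]],[255,[-0.0029,0.02,0.0003],[0,0,0]]]'
python3 - <<'E'
from h import *
s=read_state(); print(s['eef_pos'],s['eef_rot'],s['wrist_force'],s['wrist_torque'])
E
```

```text
time_s: 9.32
eef_pos: [555.8, -65.0, 59.2]
eef_rot: [-161.9, -0.2, 8.4]
wrist_force: [0.8, 0.8, -2.9]
finger_gap: 10.7
[555.79549107 -64.9757058   59.17284539] [-161.88291694   -0.16883162    8.40502983] [ 0.75475759  0.79573366 -2.91404133] [-0.3754538  -0.09261825 -0.01067063]
```

```bash
python3 -m jog '[[255,[-0.0003,0.004,-0.0003],[0,0,0]],[255,[-0.0008,0.008,-0.0003],[0,0,0]],[255,[-0.0015,0.012,-0.0003],[0,0,0]],[255,[-0.0021,0.016,-0.0003],[0,0,0]],[255,[-0.0027,0.02,-0.0003],[0,0,0]],[255,[-0.0033,0.024,-0.0003],[0,0,0]],[255,[-0.0039,0.028,-0.0003],[0,0,0]],[255,[-0.0042,0.03,-0.0003],[0,0,0]],[255,[-0.0042,0.03,-0.0003],[0,0,0]]]'
python3 - <<'E'
from h import *
s=read_state(); p,d=snapshot("wrist"); cv2.imwrite("pics/w8.png",p[:,:,::-1]);np.savez("pics/w8.npz",d=d,pos=s['eef_pos'],rot=s['eef_rot']); print(s['eef_pos'],s['eef_rot'],s['wrist_force'],s['wrist_torque'])
cv2.imwrite("pics/w8a.png",cv2.resize(p[0:245,160:355],None,fx=4,fy=2.4,interpolation=cv2.INTER_CUBIC)[:,:,::-1])
E
```

```text
time_s: 10.07
eef_pos: [551.6, -34.2, 59.1]
eef_rot: [-161.9, -0.2, 8.4]
wrist_force: [1.7, 1.2, 4.7]
finger_gap: 10.4
[551.56913856 -34.2348207   59.05910921] [-161.86777494   -0.1766646     8.42362266] [1.70369386 1.15138576 4.69316017] [ 0.06942411 -0.07836944 -0.00859353]
```

View pics/w8a.png

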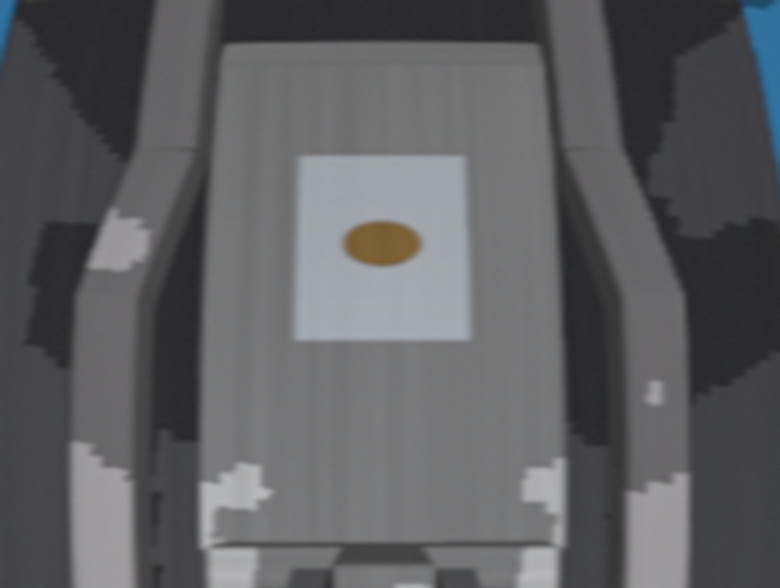

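```bash
python3 -m jog '[[255,[-0.0006,0.004,0.0002],[0,0,-0.001]],[255,[-0.0012,0.008,0.0002],[0,0,-0.001]],[255,[-0.0017,0.012,0.0002],[0,0,-0.001]],[255,[-0.0023,0.016,0.0002],[0,0,-0.001]],[255,[-0.0029,0.02,0.0002],[0,0,-0.001]],[255,[-0.0035,0.024,0.0002],[0,0,-0.001]],[255,[-0.0041,0.028,0.0002],[0,0,-0.001]],[255,[-0.0047,0.032,0.0002],[0,0,-0.001]],[255,[-0.0051,0.035,0.0002],[0,0,-0.001]],[255,[-0.0051,0.035,0.0002],[0,0,-0.001]]]'
```

```text
time_s: 10.95
eef_pos: [546.2, 1.5, 59.1]
eef_rot: [-161.8, -0.1, 8.4]
wrist_force: [-0.3, 0.4, -2.1]
finger_gap: 10.9
```

```bash
python3 -m jog '[[255,[-0.0004,0.004,-0.0002],[0,0,0]],[255,[-0.001,0.008,-0.0002],[0,0,0]],[255,[-0.0016,0.012,-0.0002],[0,0,0]],[255,[-0.0022,0.016,-0.0002],[0,0,0]],[255,[-0.0028,0.02,-0.0002],[0,0,0]],[255,[-0.0034,0.024,-0.0002],[0,0,0]],[255,[-0.004,0.028,-0.0002],[0,0,0]],[255,[-0.0043,0.03,-0.0002],[0,0,0]],[255,[-0.0043,0.03,-0.0002],[0,0,0]]]'
python3 - <<'E'
from h import *
s=read_state(); p,d=snapshot("wrist"); cv2.imwrite("pics/w9.png",p[:,:,::-1]); print(s['eef_pos'],s['eef_rot'],s['wrist_force'],s['wrist_torque'])
p,d=snapshot("side"); cv2.imwrite("pics/s9.png",cv2.resize(p[60:200,180:320],None,fx=4.2,fy=4.2,interpolation=cv2.INTER_CUBIC)[:,:,::-1])
E
```

```text
time_s: 11.7
eef_pos: [541.8, 32.1, 59.1]
eef_rot: [-161.8, -0.1, 8.4]
wrist_force: [1.2, 2.3, 3.8]
finger_gap: 10.5
[541.76078761  32.11381055  59.0598213 ] [-1.61799078e+02 -1.33296568e-01  8.40528485e+00] [1.18207204 2.27516164 3.76281055] [ 0.30751023 -0.11595876 -0.13736966]
```

View pics/w9.png

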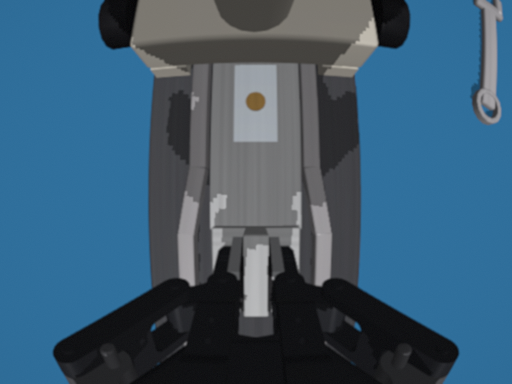

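View pics/s9.png

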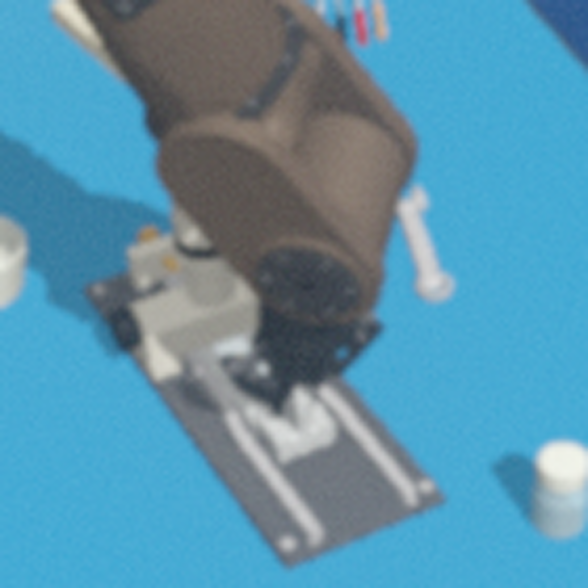

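```bash
python3 -m jog '[[255,[-0.0004,0.003,0.0001],[0,0,-0.001]],[255,[-0.0009,0.006,0.0001],[0,0,-0.001]],[255,[-0.0013,0.009,0.0001],[0,0,-0.001]],[255,[-0.0018,0.012,0.0001],[0,0,-0.001]],[255,[-0.0021,0.014,0.0001],[0,0,-0.001]],[255,[-0.0023,0.016,0.0001],[0,0,-0.001]],[255,[-0.0025,0.017,0.0001],[0,0,-0.001]],[255,[-0.0025,0.017,0.0001],[0,0,-0.001]]]'
python3 -m jog '[[255,[-0.0001,0.0005,0],[0,0,0]],[255,[-0.0001,0.001,0],[0,0,0]],[255,[-0.0001,0.001,0],[0,0,0]]]'

```

```text
time_s: 12.47
eef_pos: [539.1, 49.4, 59.1]
eef_rot: [-161.8, -0.1, 8.3]
wrist_force: [1.1, 0.7, -0.9]
finger_gap: 10.4
time_s: 12.72
eef_pos: [539.0, 50.4, 59.1]
eef_rot: [-161.8, -0.1, 8.3]
wrist_force: [0.8, -1.0, -0.4]
finger_gap: 11.0
```

```bash
for i in 1 2 3; do python3 -m jog '[[255,[-0.0001,0.0006,0],[0,0,0]],[255,[-0.0002,0.0012,0],[0,0,0]],[255,[-0.0002,0.0015,0],[0,0,0]]]' | grep -E 'pos|force'; done
```

```text
eef_pos: [538.8, 51.9, 59.1]
wrist_force: [-0.4, -1.7, 0.1]
eef_pos: [538.6, 53.5, 59.1]
wrist_force: [0.7, -1.8, 1.0]
eef_pos: [538.3, 55.1, 59.1]
wrist_force: [0.7, -2.1, 0.7]
```

```bash
python3 -m jog '[[255,[-0.0001,0.0006,0],[0,0,0]],[255,[-0.0002,0.0012,0],[0,0,0]],[255,[-0.0002,0.0015,0],[0,0,0]]]' | grep -E 'pos|force'
```

```text
eef_pos: [538.2, 56.5, 59.1]
wrist_force: [-0.9, -3.3, 1.2]
```

```bash
python3 -m jog '[[255,[-0.0001,0.0006,0],[0,0,0]],[255,[-0.0002,0.0012,0],[0,0,0]],[255,[-0.0002,0.0015,0],[0,0,0]]]' | grep -E 'pos|force'
```

```text
eef_pos: [538.0, 58.0, 59.1]
wrist_force: [0.6, -4.0, 0.7]
```

```bash
python3 -m jog '[[255,[-0.0001,0.0006,0],[0,0,0]],[255,[-0.0002,0.0012,0],[0,0,0]],[255,[-0.0002,0.0015,0],[0,0,0]]]' | grep -E 'pos|force'
```

```text
eef_pos: [537.8, 59.5, 59.1]
wrist_force: [-0.0, -4.6, 0.6]
```

```bash
python3 -m jog '[[255,[-0.0001,0.0006,0],[0,0,0]],[255,[-0.0002,0.0012,0],[0,0,0]],[255,[-0.0002,0.0015,0],[0,0,0]]]' | grep -E 'pos|force'
```

```text
eef_pos: [537.6, 61.1, 59.1]
wrist_force: [-0.2, -4.1, 1.6]
```

```bash
python3 -m jog '[[255,[-0.0001,0.0006,0],[0,0,0]],[255,[-0.0002,0.0012,0],[0,0,0]],[255,[-0.0002,0.0015,0],[0,0,0]]]' | grep -E 'pos|force'
```

```text
eef_pos: [537.4, 62.8, 59.1]
wrist_force: [0.1, -4.2, -0.7]
```

```bash
python3 -m jog '[[255,[-0.0001,0.0006,0],[0,0,0]],[255,[-0.0002,0.0012,0],[0,0,0]],[255,[-0.0002,0.0012,0],[0,0,0]]]' | grep -E 'pos|force'
```

```text
eef_pos: [537.1, 64.1, 59.1]
wrist_force: [1.2, -3.2, 0.4]
```

```bash
python3 -m jog '[[255,[-0.0001,0.0006,0],[0,0,0]],[255,[-0.0002,0.0012,0],[0,0,0]],[255,[-0.0002,0.0012,0],[0,0,0]]]' | grep -E 'pos|force'
```

```text
eef_pos: [537.2, 64.7, 59.1]
wrist_force: [2.3, -10.4, 0.7]
```

```bash
python3 -m jog '[[255,[-0.0001,0.0006,0],[0,0,0]],[255,[-0.0002,0.0012,0],[0,0,0]],[255,[-0.0002,0.0012,0],[0,0,0]]]' | grep -E 'pos|force'
```

```text
eef_pos: [537.4, 64.8, 59.1]
wrist_force: [0.1, -14.5, 0.8]
```

```bash
python3 -m jog '[[255,[-0.0002,0.0012,0],[0,0,0]],[255,[-0.0002,0.0014,0],[0,0,0]],[255,[-0.0002,0.0014,0],[0,0,0]],[255,[-0.0002,0.0014,0],[0,0,0]],[255,[-0.0002,0.0014,0],[0,0,0]]]'
python3 - <<'E'
from h import *
s=read_state(); p,d=snapshot("scene"); cv2.imwrite("pics/sc10.png",cv2.resize(p[160:280,250:420],None,fx=4.6,fy=4.6,interpolation=cv2.INTER_CUBIC)[:,:,::-1]); print(s['eef_pos'],s['eef_rot'],s['wrist_force'],s['wrist_torque'])
E
```

```text
time_s: 15.88
eef_pos: [537.6, 64.8, 59.2]
eef_rot: [-162.1, -0.3, 8.4]
wrist_force: [-1.0, -16.8, 2.5]
finger_gap: 10.9
[537.62382162  64.82171532  59.17342053] [-162.06058771   -0.29116631    8.3684268 ] [ -1.02775344 -16.84589528   2.51869334] [-2.43627416  0.33580592  0.41134848]
```

View pics/sc10.png

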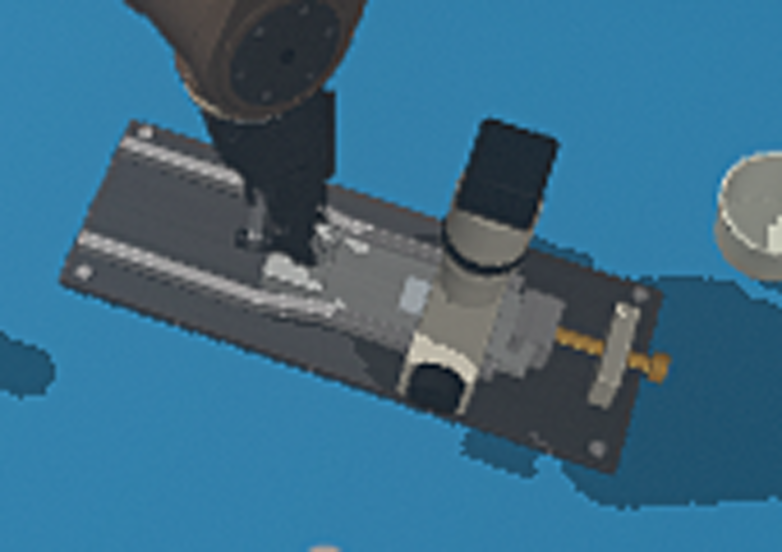

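```bash
python3 -m jog '[[255,[0,0.0006,0],[0,0,0]],[255,[0,0.0003,0],[0,0,0]],[255,[0,0.0003,0],[0,0,0]]]'; python3 -m jog '[[240,[0,0,0],[0,0,0]],[200,[0,0,0],[0,0,0]],[100,[0,0,0],[0,0,0]],[0,[0,0,0],[0,0,0]],[0,[0,0,0],[0,0,0]],[0,[0,0,0],[0,0,0]],[0,[0,0,0],[0,0,0]],[0,[0,0,0],[0,0,0]]]'
python3 - <<'E'
from h import *
s=read_state(); p,d=snapshot("wrist"); cv2.imwrite("pics/w11.png",p[:,:,::-1]); print(s['eef_pos'],s['eef_rot'],s['wrist_force'],s['wrist_torque'],s['finger_gap'])
E
```

```text
time_s: 16.18
eef_pos: [537.5, 64.7, 59.1]
eef_rot: [-162.1, -0.3, 8.4]
wrist_force: [-0.7, -8.3, 1.6]
finger_gap: 10.8
time_s: 16.85
eef_pos: [537.5, 64.8, 59.2]
eef_rot: [-162.1, -0.3, 8.4]
wrist_force: [0.3, 0.6, 0.5]
finger_gap: 85.2
[537.4898147   64.78830348  59.1630166 ] [-162.07367685   -0.27621236    8.37998161] [0.29248253 0.58020896 0.50313206] [-0.13109376  0.00744832  0.0048626 ] 85.1986334901297
```

View pics/w11.png

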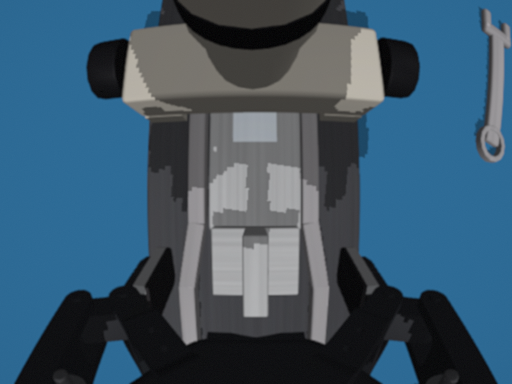

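The jaws are open and clear of the fin at (256,270), and the wrist force is near zero. I'll back off along the tool axis.

```bash
python3 -m jog '[[0,[0.0005,-0.003,0.01],[0,0,0]],[0,[0.001,-0.008,0.025],[0,0,0]],[0,[0.002,-0.014,0.045],[0,0,0]],[0,[0.003,-0.021,0.07],[0,0,0]],[0,[0.005,-0.03,0.1],[0,0,0]],[0,[0.006,-0.045,0.13],[0,0,0]],[0,[0.006,-0.07,0.16],[0,0,0]],[0,[0.006,-0.1,0.18],[0,0,0]],[0,[0.006,-0.12,0.18],[0,0,0]],[0,[0.006,-0.12,0.18],[0,0,0]],[0,[0.006,-0.12,0.18],[0,0,0]]]'
python3 - <<'E'
from h import *
s=read_state(); p,d=snapshot("wrist"); cv2.imwrite("pics/w12.png",p[:,:,::-1]); np.savez("pics/w12.npz",d=d,pos=s['eef_pos'],rot=s['eef_rot']); print(s['eef_pos'],s['eef_rot'],s['wrist_force'],s['time_s'])
p,d=snapshot("scene"); cv2.imwrite("pics/sc12f.png",p[:,:,::-1]);cv2.imwrite("pics/sc12.png",cv2.resize(p[185:270,330:410],None,fx=7,fy=7,interpolation=cv2.INTER_CUBIC)[:,:,::-1])
E
```

```text
time_s: 17.82
eef_pos: [543.2, -56.1, 239.8]
eef_rot: [-162.1, -0.3, 8.3]
wrist_force: [-0.3, -0.2, -0.1]
finger_gap: 85.2
[543.22517634 -56.06475197 239.75740454] [-162.09751675   -0.29139851    8.25968813] [-0.297238   -0.18107289 -0.13621869] 17.8167
```

View pics/w12.png

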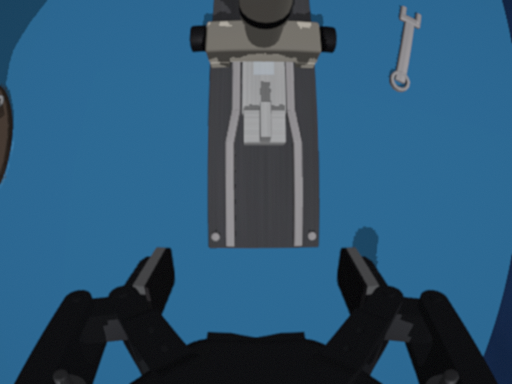

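View pics/sc12.png

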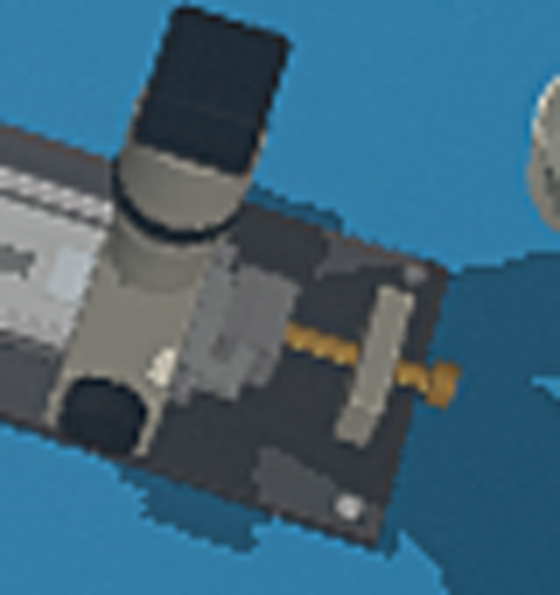

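View pics/sc12f.png

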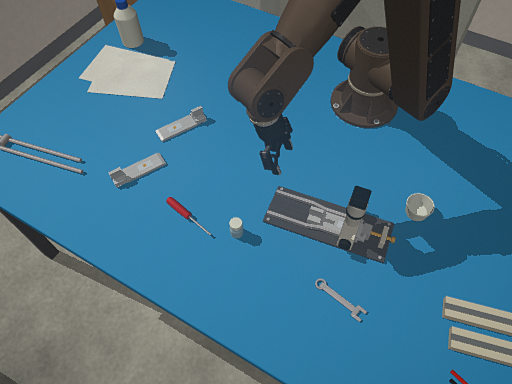

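```bash
python3 - <<'E'
from h import *
p=cv2.imread("pics/w12.png"); cv2.imwrite("pics/w12a.png",cv2.resize(p[50:150,200:330],None,fx=6,fy=6,interpolation=cv2.INTER_CUBIC))
E
```

```text
(no output)
```

View pics/w12a.png

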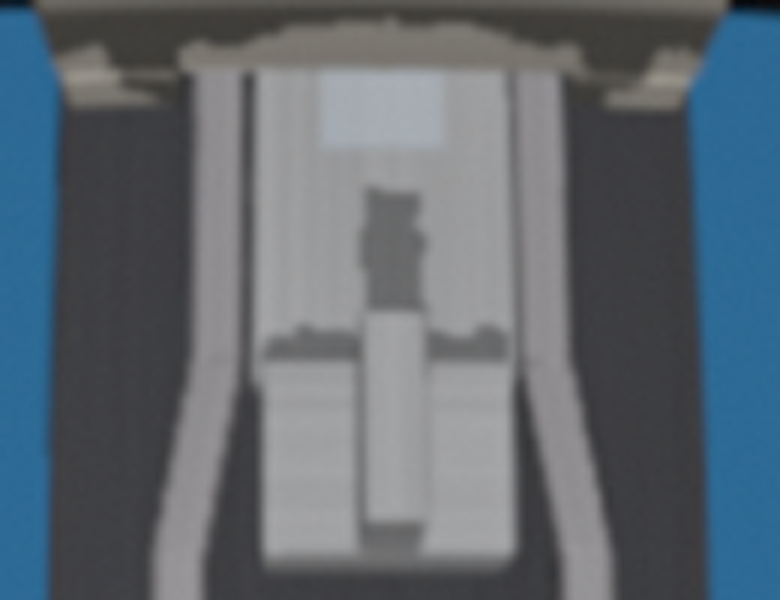

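```bash
python3 - <<'E'
from h import *
f=np.load("pics/w12.npz"); pos,rot=f['pos'],f['rot']; y=np.radians(98.3)
a=lambda x,v:(200+x/6-.42,50+v/6-.42)
def m(px,z):
    d=wplane(px,z,pos,rot)[:2]-[530.4,106.7]; return (np.array([[np.cos(y),np.sin(y)],[-np.sin(y),np.cos(y)]])@d).round(1)
print('fin tail',m(a(392,522),62),'->-20; fin front',m(a(392,312),62),'block tail',m(a(390,557),30),'block front',m(a(390,362),30))
print('rail bends -20:',m(a(215,362),24),m(a(545,362),24))
d=f['d']; c=camera_params("wrist")
P=[]
for v in range(64,96):
  for u in list(range(246,260))+list(range(272,281)):
    o,r=wray((u,v),pos,rot); th=np.hypot((u-c['cx'])/c['fx'],(v-c['cy'])/c['fy'])
    if d[v,u]>0: P.append(o+r*d[v,u]/np.cos(th))
P=np.array(P); k,_,_,_=np.linalg.lstsq(np.c_[P[:,:2]-P[:,:2].mean(0),np.ones(len(P))],P[:,2],rcond=None); print('tongue top z, slopes',k.round(4))
E
```

```text
fin tail [-61.9  -0.7] ->-20; fin front [-22.4  -0.9] block tail [-62.6  -1.4] block front [-22.7  -1.7]
rail bends -20: [-20.8  33.6] [-20.5 -33.5]
tongue top z, slopes [1.00000e-04 6.30000e-03 1.98628e+01]
```

```bash
python3 -c "
from cell import *
s=read_state(); print(s['time_s'],s['qd'].round(2),s['wrist_force']); print(hand_in())"
```

```text
17.9167 [ 0.76  0.3   0.01 -0.02 -0.08 -0.12] [-0.04799817  0.30942503  0.52621632]
the job is handed in; nothing more can be done
None
```

The carrier is home against the stop and released, and I handed the job in at 17.9 s. `hand_in()` gives no verdict, so whether it passed is not confirmed.

**What I did**
- I took the leftmost of the three carrier-like parts by its fin, with the tool leaned back 18° to stay clear of the tube. I laid it flat in the wide part of the guide and slid it under the bridge.
- Resistance rose to about 4 N over the last 8 mm, which fits the roller on the ramp. A firm stop followed at TCP y ≈ 64.7 mm.
- I pressed for about half a second. The wrist read about 17 N, so roughly 12–13 N was on the stop after drag, then I eased off, opened the jaws and backed away.

**Last checks**
- **Position:** the carrier's origin measured x ≈ -42 mm in the microscope frame, about 1 mm off the guide's centre line and within the 1.5 mm play.
- **Level:** the tongue's top is at z 19.9 mm (20 expected), with a slope of about 0.006 rad.
- **Robot and bench:** the jaws are open with the robot clear, and the jar, tub, wrench and driver look unmoved in the final picture.

**Not verified or not as asked**
- **Roller lift and stop force:** I could not read either directly. I inferred them from the wrist force, the carrier's position and the picture of the nose meeting the block.
- **Camera disagreement:** the scene and wrist cameras differed by about 3 mm on the microscope's position. I used the wrist camera, and the slide showed no side jamming.
- **Approach steps:** three of the small 1.5 mm steps were run in a shell loop repeating typed rows. All the other moves were typed one by one.

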